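Doughnut filler: click the portion knob over, back the seated thumbscrew off and hold

TASK

On the doughnut filling machine, turn the black portion knob clockwise until it clicks over into its next notch. Then screw the paddle-headed thumbscrew clockwise until it seats, back it off a quarter turn (counter-clockwise), and finish still gripping its paddle and holding it still there, without letting go. Leave the jar, the paper cup and the pastry box where they stand, with the knob left in its new notch.

Things in the scene. Friction and masses are not known exactly. Their poses are not given: they have to be found in the camera images.
- filler: Doughnut filler, a fixed flat steel box on the counter, from x -105 to +105 and y -130 to +310 mm, 70 mm high. Origin on the counter midway between its two top controls, z up. At x = 0: knob at y = +65, thumbscrew at y = -65, round hopper (136 mm wide, top at 205 mm) at y = +235. Two spouts on the +x face. Jar and paper cup stand off the -y end, pastry box off the +x face.
- knob_grip (a point): Middle of the grip bar of the black portion knob: a disc 48 mm across with an upright bar 44 long, 14 thick, 34 mm high across it. Point on the vertical axis, 108 mm above the counter, 38 above the machine's top, 12 below the bar's top, 22 above the disc. x along the bar, z up; turns with the knob. The white line is on the bar's -x half.
- portion_knob (a joint): Knob angle, rad: 0 in the first notch, where it starts, growing clockwise seen from above. A spring detent resists (up to about 0.12 N m) until the crest at 0.52, then pulls the knob on into the second notch at 1.05, where it stays; it stops at 1.17.
- screw_grip (a point): Grip point of the steel thumbscrew, on its vertical axis, 110 mm above the counter, 40 above the machine's top. Its head is an upright paddle 48 long, 10 thick, 32 mm high (from 92 to 124 mm above the counter) on a 10 mm shank in a boss 34 mm across, 8 high. x along the paddle, z up; turns with the screw. It does not rise as it turns.
- screw_turn (a joint): Thumbscrew angle, rad: 0 when seated against its hard stop; grows counter-clockwise seen from above as the screw is backed off (a quarter turn off is 1.57). It starts somewhere between 1.0 and 2.6 and stays where it is left; turning takes about 0.06 N m.
- thumbscrew: The whole thumbscrew (shank and paddle); origin on its axis at the machine's flat top, 70 mm above the counter, axes as point screw_grip.
- jar: Loose bystander: jar 68 mm across, 110 mm high, origin at the centre of its underside. Not to be moved.
- paper_cup: Loose bystander: paper cup 76 mm across the rim, 95 mm high, origin at the centre of its underside. Not to be moved.
- pastry_box: Loose bystander: shut cardboard box 130 x 160 x 60 mm (x, y, z), origin at the centre of its underside. Not to be moved.

How it is judged:
By the outcome, as a careful person would: the job done as asked, in the order asked, and still so for the second after the job is handed in, while the arm keeps its last pose, push and grip.
It also fails if it takes over 64 s, if anything falls off the work surface, if the arm or the gripper's body presses on something with over 40 N, if the wrist force passes 120 N, or if a joint passes its speed limit or range.

ROBOT

A 7-joint arm with a two-finger parallel gripper is mounted at the origin on the work surface. World frame = base frame: x ahead of the robot, y to its left, z up, the work surface at z = 0. Lengths are in m, angles in rad, forces in N, time in s.
With the tool pointing down it reaches from about 0.4 to 0.85 m from the base axis. Payload 6.9 kg.
Tool frame: the origin (TCP) lies midway between the tips of the shut fingers; the grasp point (between the pads) lies behind it (ctrl.pinch_z is the z of the grasp point in the tool frame, in m); z points along the fingers, y is the direction in which the jaws open and shut (so a half turn about z gives the same grasp; the last joint's range is limited). The gripper opens to 85 mm and grips with 20 to 120 N. Pads are 22 mm wide; open, the fingers measure 114 mm over their backs; the gripper's body (76 mm by 85 mm) begins 54 mm behind the grasp point. The pads swing forward as they close: fully open they stand 13 mm farther back than shut.
Start: joints at [-1.018, 0.507, -0.238, 1.5, 0.126, 1.149, -0.155], TCP at [0.27, 0.564, 0.231] pointing down, gripper open.
Joint ranges: [-3.08, 3.08], [-0.24, 2.05], [-1.43, 1.35], [0, 2.5], [-1.52, 4.66], [0.17, 1.96], [-2.89, 2.89]. Speed limits (rad/s): [2.39, 2.39, 3.14, 3.14, 3.14, 3.14, 3.14].

INTERFACE

Orientations are given as a unit quaternion [w, x, y, z].
In Python, from station import ctrl, get_state, vision, ticket, models gives the robot as it stands. Calls block until the motion is done:
- ctrl.movep(position, orientation): joint-space move of the TCP to a pose.
- ctrl.movel(position, frame=None, max_speed=0.15): straight line of the TCP; frame=None keeps the orientation; max_speed is the mean speed in m/s.
- ctrl.set_joints(angles): joint-space move.
- ctrl.ungrasp() and ctrl.close_gripper(force=None): open the fingers fully, or close them until they stop; force is the grip in N (None keeps the last).
- ctrl.pause(seconds).
- ctrl.ik(position, orientation): joint angles nearest the present ones, or None.
- get_state(): the state.
- vision.grab_frame(name): name is "side" or "top" or "wrist"; returns (picture, depth): 400x640x3 uint8, blue, green, red; 400x640 float32, m along the optical axis (not along the pixel's ray), 0 where there is no reading.
- vision.camera_info(name): a dict with "mtx" (3x3 intrinsics, pixels), "R" (3x3) and "t" (3): a world point X has camera coordinates R X + t; the wrist camera has in their place "hand_eye" (4x4, takes a point from camera to tool coordinates, whose origin is the TCP and whose axes are the flange's). Camera axes: x right, y down, z forward; pixel columns grow to the right and rows downward; lengths in m; the calibration is good to about 2 mm. A picture is of the moment at which its call begins: read the wrist's pose just before it. camera_info takes no time and is no camera call.
A pose or a line that the arm cannot do raises ctrl.Unreachable and nothing moves.
- ticket.close_job(): hands the job in, once; it reports no verdict.
Trained networks look in the newest picture that a camera, given by its name, has taken for a name from the list of things; names that differ only in an ending like _2 or _b are one class to them, and where a whole thing is asked for, a point or a joint stands for the part that bears it (a point fixed in the world has none). Each returns a list of dicts, best first, with "p" (0 to 1); they miss things now and then, are a little off and sometimes report something else, mostly with a low value. They report only what shows in the picture. A call takes as long as a camera call.
- models.recognise(camera, target): "point" ([column, row] in pixels, amid what is visible of it).
- models.masks_of(camera, target): "mask" (400x640 bool, what is visible of it) and "point" ([column, row] in pixels, amid what is visible of it).
The state is a dict: "time": time; "qpos": joint angles; "qd": joint speeds; "tau": joint torques, N m; "tcp_pos": TCP position; "eef_rot": TCP orientation; "contact_force": force on the tool from outside, world axes, zero at the start; "wrist_torque": the same for the moment, N m; "width": finger opening in m.
Only numpy, scipy, OpenCV 4.12 (cv2) and the standard library are available. Lean on these libraries where they do the work, as an engineer would, in place of code of your own. Each camera call takes 0.05 s, during which the arm holds its last target.

## Working session

There is one attempt and no reset: what is moved stays moved. The work goes in short steps, each a Python script; the robot and the scene stay as the last script left them, time stands still between calls to the robot, and variables do not carry over. Pictures are saved under pics/ and viewed, and the job is handed in when it is done.

```bash
ls; mkdir -p pics; python3 - <<'E'
from station import ctrl,get_state,vision,models
import cv2,numpy as np
s=get_state();print(s, ctrl.pinch_z)
for n in ["side","top","wrist"]:
    im,d=vision.grab_frame(n);cv2.imwrite(f"pics/{n}0.png",im)
    print(n,{k:np.round(v,4).tolist() for k,v in vision.camera_info(n).items()})
    for t in ["knob_grip","screw_grip","filler","jar","paper_cup","pastry_box"]:
        print(t,[(np.round(r["point"]),round(r["p"],2)) for r in models.recognise(n,t)[:2]])
E
```

```text
pics
{'time': 0.0, 'qpos': array([-1.01847292,  0.50835717, -0.2374902 ,  1.50113283,  0.12570441,
        1.14891237, -0.15481945]), 'qd': array([-0.00071275,  0.00120381,  0.00103504,  0.00122539,  0.00028273,
       -0.00241265,  0.00105252]), 'tau': array([ 8.84481069e-04, -6.20588565e+01, -2.18599208e+00, -2.49654883e+01,
        1.27573186e-02,  1.23335174e-02, -3.32127286e-06]), 'tcp_pos': array([0.26993467, 0.56313949, 0.23041648]), 'eef_rot': array([-1.75230944e-04,  2.21572627e-01,  9.75143447e-01, -8.93793331e-04]), 'contact_force': array([-0.05709701,  0.43729843,  0.58974791]), 'wrist_torque': array([ 0.02052579, -0.03572071,  0.01184759]), 'width': 0.08538738488426058} -0.0187
side {'mtx': [[408.755, 0.0, 316.089], [0.0, 408.755, 208.6114], [0.0, 0.0, 1.0]], 'R': [[-0.9455, -0.3251, 0.0183], [-0.2019, 0.5413, -0.8162], [0.2554, -0.7754, -0.5774]], 't': [0.5254, 0.2308, 0.7459]}
knob_grip [(array([321., 246.]), 0.69)]
screw_grip [(array([326., 208.]), 0.52)]
filler [(array([308., 313.]), 0.83)]
jar [(array([297., 183.]), 0.9)]
paper_cup [(array([357., 186.]), 0.57)]
pastry_box [(array([224., 258.]), 0.61)]
top {'mtx': [[388.382, 0.0, 322.1179], [0.0, 388.382, 197.3396], [0.0, 0.0, 1.0]], 'R': [[0.0228, -0.9996, -0.0153], [-0.9952, -0.0213, -0.0957], [0.0954, 0.0174, -0.9953]], 't': [-0.0388, 0.5814, 0.8589]}
knob_grip [(array([281., 217.]), 0.91)]
screw_grip [(array([338., 208.]), 0.57)]
filler [(array([260., 218.]), 0.94), (array([280., 219.]), 0.24)]
jar [(array([392., 160.]), 0.89)]
paper_cup [(array([418., 223.]), 0.59)]
pastry_box [(array([279., 135.]), 0.69)]
wrist {'mtx': [[344.9369, 0.0, 317.1744], [0.0, 344.9369, 202.8363], [0.0, 0.0, 1.0]], 'hand_eye': [[0.0001, -0.9598, -0.2807, 0.0711], [1.0, 0.0003, -0.0005, 0.0009], [0.0005, -0.2807, 0.9598, -0.1434], [0.0, 0.0, 0.0, 1.0]]}
knob_grip []
screw_grip []
filler []
jar []
paper_cup []
pastry_box []
```

View pics/top0.png

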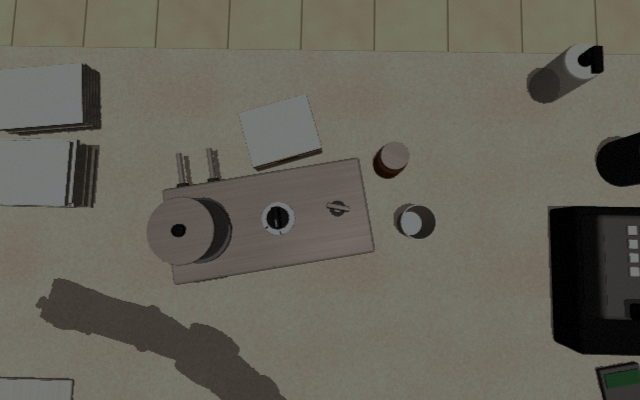

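View pics/side0.png

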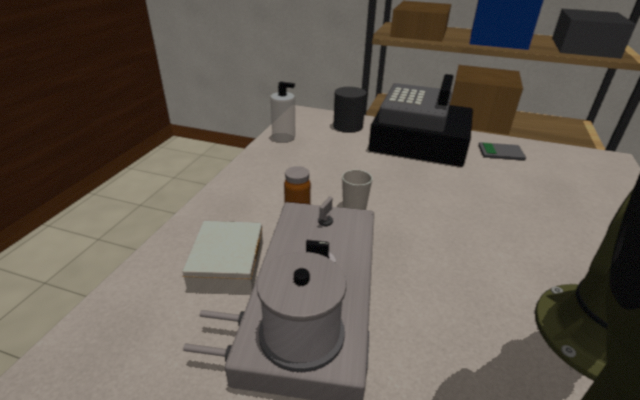

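The top view shows the filler lying across the image centre. The knob is at about (278,218), the paddle at (338,208), the jar at (392,160), the cup at (415,220) and the pastry box at (280,132). Next I'll fit the machine pose from depth.

```bash
cat > h.py <<'E'
from station import ctrl,get_state,vision,models
import cv2,numpy as np
from scipy.spatial.transform import Rotation as Ro
def quat(R): return Ro.from_matrix(R).as_quat(scalar_first=True)
def cloud(n):
    s=get_state();im,d=vision.grab_frame(n);i=vision.camera_info(n);K=i["mtx"]
    v,u=np.mgrid[:400,:640]
    P=np.stack([(u-K[0,2])*d/K[0,0],(v-K[1,2])*d/K[1,1],d],-1)
    if n=="wrist":
        T=np.array(i["hand_eye"]);P=P@T[:3,:3].T+T[:3,3]
        P=P@Ro.from_quat(s["eef_rot"],scalar_first=True).as_matrix().T+s["tcp_pos"]
    else: P=(P-i["t"])@np.array(i["R"])
    P[d==0]=np.nan
    return im,P
def bar(P,m,zmin,zmax):
    q=P[m&(P[...,2]>zmin)&(P[...,2]<zmax)][:,:2]
    (c,wh,a)=cv2.minAreaRect((q*1000).astype(np.float32))
    mu=q.mean(0);w,V=np.linalg.eigh(np.cov((q-mu).T));d=V[:,1]
    return len(q),c,wh,a,mu,np.degrees(np.arctan2(d[1],d[0]))
E
python3 - <<'E'
from h import *
im,P=cloud("top")
for t in ["filler","jar","paper_cup","pastry_box","portion_knob","thumbscrew"]:
    r=models.masks_of("top",t)
    if not r: print(t,None);continue
    m=r[0]["mask"];z=P[...,2][m]
    print(t,round(r[0]["p"],2),m.sum(),np.nanpercentile(z,[5,50,98]),np.nanmean(P[m],0))
    if t=="filler":
        q=P[m&(abs(P[...,2]-.07)<.006)][:,:2];print(cv2.minAreaRect((q*1000).astype(np.float32)), cv2.boxPoints(cv2.minAreaRect((q*1000).astype(np.float32))))
    if t=="portion_knob":print(bar(P,m,.108,.13))
    if t=="thumbscrew":print(bar(P,m,.1,.13))
    if t=="pastry_box":print(bar(P,m,.05,.07))
E
```

```text
filler 0.9 20675 [0.06652508 0.06998532 0.19019458] [0.52507746 0.0961618  0.09281348]
((526.3331298828125, 91.73843383789062), (209.60963439941406, 438.9627380371094), 10.724326133728027) [[ 382.51694  287.88382]
 [ 464.20078 -143.41191]
 [ 670.1493  -104.40695]
 [ 588.46545  326.8888 ]]
jar 0.76 1011 [0.01755008 0.10812186 0.11201163] [ 0.65879754 -0.17166507  0.09067638]
paper_cup 0.8 1117 [0.00162733 0.03794333 0.095718  ] [ 0.53027395 -0.23840571  0.04198739]
pastry_box 0.65 4311 [0.04514823 0.05921988 0.06248474] [0.72340918 0.0706027  0.05742794]
(4033, (728.2109375, 72.04027557373047), (132.30238342285156, 159.4553985595703), 17.271581649780273, array([0.72700354, 0.07157992]), np.float64(107.58096245662742))
portion_knob 0.89 453 [0.07319532 0.08641566 0.12103741] [0.53006911 0.06577663 0.09595372]
(157, (530.5401611328125, 67.26856231689453), (43.36534881591797, 14.492457389831543), 10.621164321899414, array([0.53067199, 0.06658561]), np.float64(-168.9869827655659))
thumbscrew 0.28 4441 [0.02802444 0.05917562 0.06248389] [0.72369857 0.0703937  0.056289  ]
(0, (0.0, 0.0), (0.0, 0.0), 0.0, array([nan, nan]), np.float64(nan))h.py:18: RuntimeWarning: Mean of empty slice.
  mu=q.mean(0);w,V=np.linalg.eigh(np.cov((q-mu).T));d=V[:,1]
  ret = um.true_divide(
  avg = a.mean(axis, **keepdims_kw)
h.py:18: RuntimeWarning: Degrees of freedom <= 0 for slice
  mu=q.mean(0);w,V=np.linalg.eigh(np.cov((q-mu).T));d=V[:,1]
  c *= np.true_divide(1, fact)
  c *= np.true_divide(1, fact)
```

```bash
cat >> h.py <<'E'
def down(a):  # a: world angle (rad) of tool y axis, tool z down
    y=np.array([np.cos(a),np.sin(a),0]);z=np.array([0,0,-1.]);x=np.cross(y,z)
    return quat(np.stack([x,y,z],1))
th=np.radians(10.7)
KN=np.array([.5309,.0670]);SC=np.array([.5552,-.0606])
E
python3 - <<'E'
from h import *
im,P=cloud("top")
m=(np.hypot(P[...,0]-SC[0],P[...,1]-SC[1])<.035)
print(bar(P,m,.1,.14))
for a in np.radians([10.7+90,10.7-90]):
  for c,da in ((KN,0),(KN,-60)):
    for z in (.25,.092):
      q=ctrl.ik([*c,z],down(a+np.radians(da)));print(np.degrees(a),da,z,None if q is None else np.round(q,2))
for a in np.radians(np.arange(-180,180,30)):
    q=ctrl.ik([*SC,.092],down(a));print(np.degrees(a),None if q is None else np.round(q,2))
E
```

```text
(127, (554.8903198242188, -60.17271041870117), (46.5590934753418, 9.948274612426758), 80.7457275390625, array([ 0.55431206, -0.06010134]), np.float64(80.50401285831066))
100.7 0 0.25 [-0.02  0.35 -0.21  1.71  0.08  1.09  1.5 ]
100.7 0 0.092 [-0.    0.53 -0.25  1.92  0.19  0.71  1.39]
100.7 -60 0.25 [-0.22  0.35  0.07  1.71 -0.03  1.08  0.57]
100.7 -60 0.092 [-0.17  0.52 -0.    1.92  0.    0.7   0.54]
-79.3 0 0.25 [-0.49  0.38  0.46  1.71 -0.18  1.09 -1.36]
-79.3 0 0.092 [-0.43  0.56  0.4   1.92 -0.32  0.72 -1.23]
-79.3 -60 0.25 [-0.86  0.57  1.15  1.72 -0.55  1.22 -2.  ]
-79.3 -60 0.092 [-0.81  0.82  1.15  1.93 -0.9   1.03 -1.68]
-180.0 [ 0.44  0.6  -0.58  1.85  0.44  0.81  2.77]
-150.0 [-0.56  0.85  1.15  1.87 -0.91  1.06 -1.65]
-119.99999999999999 [-0.49  0.75  0.95  1.87 -0.76  0.94 -1.27]
-90.0 [-0.26  0.61  0.51  1.86 -0.41  0.78 -1.1 ]
-59.99999999999999 [-0.21  0.59  0.44  1.86 -0.35  0.76 -0.63]
-29.999999999999996 [-0.15  0.58  0.34  1.86 -0.27  0.75 -0.19]
0.0 [-0.09  0.57  0.23  1.86 -0.19  0.74  0.25]
29.999999999999996 [ 0.01  0.56  0.09  1.86 -0.07  0.73  0.66]
59.99999999999999 [ 0.09  0.55 -0.04  1.86  0.03  0.73  1.08]
90.0 [ 0.17  0.55 -0.16  1.86  0.13  0.74  1.51]
119.99999999999999 [ 0.25  0.56 -0.29  1.86  0.22  0.75  1.94]
150.0 [ 0.34  0.58 -0.43  1.86  0.33  0.78  2.35]
```

```bash
python3 - <<'E'
from h import *
a=th+np.pi/2
ctrl.movep([*KN,.22],down(a))
s=get_state();print(s["time"],s["tcp_pos"],s["contact_force"],s["wrist_torque"])
im,P=cloud("wrist");cv2.imwrite("pics/w1.png",im)
for c,z0 in ((KN,.105),(SC,.1)):
    m=(np.hypot(P[...,0]-c[0],P[...,1]-c[1])<.035)
    print(bar(P,m,z0,.14),np.nanpercentile(P[...,2][m],99))
E
```

```text
3.4667 [0.53090484 0.06813976 0.22005785] [-0.38712268  0.47847398  0.06708695] [ 0.03964713 -0.0270793  -0.01618756]
(1107, (531.3436279296875, 68.93547821044922), (43.3400764465332, 13.994111061096191), 10.448732376098633, array([0.52936671, 0.06852781]), np.float64(-169.08029060257738)) 0.31185610413978
(1654, (555.2964477539062, -58.138797760009766), (47.95619201660156, 10.22379207611084), 79.96314239501953, array([ 0.55356156, -0.05642715]), np.float64(79.61593279775009)) 0.1256233693385364
```

View pics/w1.png

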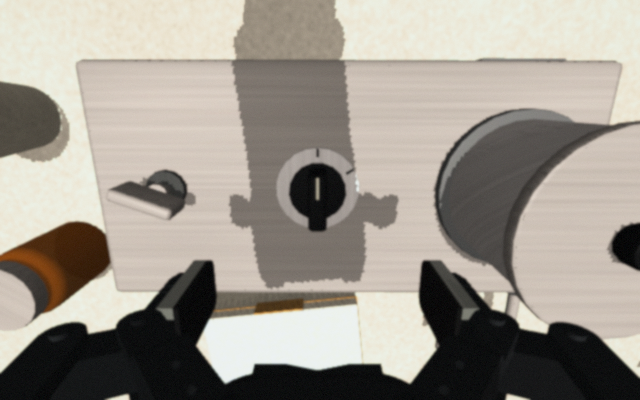

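The wrist view shows the knob bar upright at about (317,195), with its white line toward the first tick. The next tick is at about (350,172), to the right, which is clockwise. The fingers straddle the bar, so I'll grasp the knob.

```bash
cat >> h.py <<'E'
KN=np.array([.5311,.0680]);SC=np.array([.5551,-.0592])
def yaw():
    R=Ro.from_quat(get_state()["eef_rot"],scalar_first=True).as_matrix();return np.degrees(np.arctan2(R[1,1],R[0,1]))
def rep(t=""):
    s=get_state();print(t,round(s["time"],2),"tcp",np.round(s["tcp_pos"],4),"F",np.round(s["contact_force"],1),"M",np.round(s["wrist_torque"],3),"w",round(s["width"],4),"yaw",round(yaw(),1),"q7",round(s["qpos"][6],3))
E
python3 - <<'E'
from h import *
ctrl.movel([*KN,.093],max_speed=.1); rep("down")
ctrl.close_gripper(50); rep("closed"); ctrl.pause(.2);rep()
E
```

```text
down 4.93 tcp [0.5315 0.0681 0.0936] F [-1.3  0.4  0.6] M [0.006 0.004 0.015] w 0.0852 yaw 100.7 q7 1.433
closed 5.58 tcp [0.5311 0.0681 0.0932] F [-0.2  0.5  3.7] M [ 0.017  0.219 -0.039] w 0.013 yaw 100.7 q7 1.433
 5.78 tcp [0.5311 0.0681 0.0932] F [-1.   1.   3.9] M [ 0.087  0.298 -0.004] w 0.0132 yaw 100.7 q7 1.433
```

```bash
python3 - <<'E'
from h import *
q0=np.array(get_state()["qpos"])
for d in (.26,.52,.78,1.06):
    q=q0.copy();q[6]-=d;ctrl.set_joints(q);rep(d)
ctrl.pause(.2);rep()
E
```

```text
0.26 6.14 tcp [0.5311 0.0683 0.0932] F [-0.6  1.6  3.9] M [0.159 0.338 0.064] w 0.013 yaw 86.1 q7 1.177
0.52 6.5 tcp [0.5312 0.0685 0.0932] F [0.1 2.1 3.5] M [ 0.356  0.338 -0.023] w 0.0132 yaw 71.3 q7 0.92
0.78 6.86 tcp [0.5312 0.0686 0.0932] F [0.4 2.8 3.3] M [ 0.579  0.267 -0.113] w 0.0133 yaw 56.5 q7 0.661
1.06 7.23 tcp [0.5313 0.0687 0.0932] F [-1.2  4.5  2.4] M [ 0.911 -0.004 -0.044] w 0.0132 yaw 40.4 q7 0.381
 7.43 tcp [0.5313 0.0687 0.0932] F [0.1 5.4 1.5] M [ 1.211 -0.073  0.047] w 0.0131 yaw 40.2 q7 0.377
```

```bash
python3 - <<'E'
from h import *
ctrl.ungrasp();rep("open")
p=get_state()["tcp_pos"];ctrl.movel([p[0],p[1],.21],max_speed=.12);rep("up")
im,P=cloud("wrist");cv2.imwrite("pics/w2.png",im)
for c,z0,z1 in ((KN,.105,.124),(SC,.1,.13)):
    m=(np.hypot(P[...,0]-c[0],P[...,1]-c[1])<.035)
    print(bar(P,m,z0,z1))
E
```

```text
open 8.12 tcp [0.5311 0.0681 0.0932] F [0.8 0.4 0.8] M [ 0.044  0.016 -0.011] w 0.085 yaw 40.0 q7 0.373
up 9.25 tcp [0.5306 0.068  0.2093] F [0.3 0.  0.4] M [ 0.021  0.012 -0.003] w 0.0855 yaw 40.0 q7 0.42
(1184, (531.768310546875, 69.4903793334961), (13.966339111328125, 43.36609649658203), 39.72425079345703, array([0.53053498, 0.07106043]), np.float64(130.33826089129664))
(1290, (555.7756958007812, -57.60009765625), (47.9957389831543, 10.206233024597168), 80.64863586425781, array([ 0.55450324, -0.05405702]), np.float64(78.91776475489874))
```

View pics/w2.png

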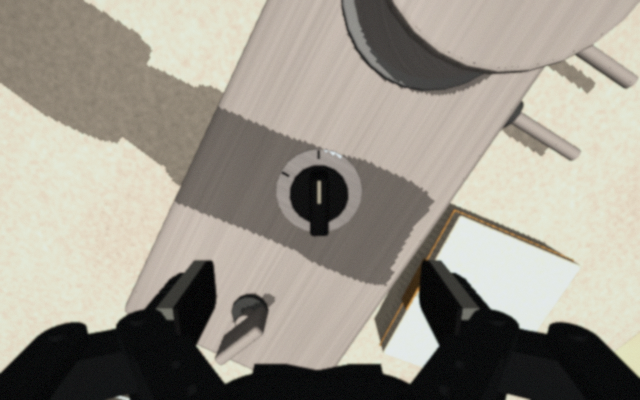

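The knob bar has turned 60.8° and its white line is on the second tick, at about (319,155). On to the thumbscrew.

```bash
python3 - <<'E'
from h import *
SC=np.array([.5553,-.0595]);a=np.radians(-9.7)
ctrl.movep([*SC,.19],down(a));rep("above")
im,P=cloud("wrist")
m=(np.hypot(P[...,0]-SC[0],P[...,1]-SC[1])<.035);print(bar(P,m,.1,.13))
ctrl.movel([*SC,.093],max_speed=.1); rep("down");print(np.round(get_state()["qpos"],2))
ctrl.close_gripper(60); ctrl.pause(.2);rep("closed")
E
```

```text
above 9.89 tcp [ 0.555  -0.0597  0.1892] F [0.  0.3 1.4] M [ 0.046 -0.021  0.039] w 0.0857 yaw -9.7 q7 -0.095
(1175, (556.5200805664062, -58.056785583496094), (47.249610900878906, 9.98193645477295), 80.0560302734375, array([ 0.55707027, -0.055247  ]), np.float64(80.74192416336369))
down 11.06 tcp [ 0.5557 -0.0595  0.0936] F [ 0.7 -0.6 -0.4] M [ 0.002 -0.019  0.058] w 0.0852 yaw -9.7 q7 -0.095
[ 0.05  0.55  0.01  1.86 -0.01  0.73 -0.1 ]
closed 11.93 tcp [ 0.5557 -0.0596  0.0932] F [ 2.1 -0.2  2.4] M [-0.043 -0.242  0.   ] w 0.009 yaw -9.7 q7 -0.095
```

```bash
python3 - <<'E'
from h import *
q0=np.array(get_state()["qpos"]);d=0
for i in range(40):
    d+=.1 if d<.9 else .05
    if d>2.72: break
    q=q0.copy();q[6]-=d;ctrl.set_joints(q)
    s=get_state();print(round(d,2),round(s["time"],2),"Mz",round(s["wrist_torque"][2],3),"F",np.round(s["contact_force"],1),"yaw",round(yaw(),2),"tau7",round(s["tau"][6],3),"dq7",round(s["qpos"][6]-q[6],4))
    if abs(s["wrist_torque"][2])>.25: print("stop");break
E
```

```text
0.1 12.18 Mz -0.049 F [ 0.7 -0.5  2.1] yaw -15.3 tau7 -0.527 dq7 0.0023
0.2 12.43 Mz -0.053 F [1.  0.1 2.2] yaw -20.91 tau7 -0.496 dq7 0.0044
0.3 12.68 Mz -0.036 F [0.9 0.1 1.5] yaw -26.59 tau7 -0.481 dq7 0.0053
0.4 12.93 Mz -0.026 F [ 0.8 -0.1  2.7] yaw -32.3 tau7 -0.475 dq7 0.0056
0.5 13.18 Mz -0.081 F [ 0.7 -0.6  2.1] yaw -38.02 tau7 -0.472 dq7 0.0058
0.6 13.43 Mz -0.04 F [-0.1 -0.8  2.1] yaw -43.74 tau7 -0.471 dq7 0.0059
0.7 13.68 Mz -0.071 F [-0.1 -0.   3.6] yaw -49.47 tau7 -0.47 dq7 0.0059
0.8 13.93 Mz -0.103 F [ 0.3 -0.4  2.4] yaw -55.2 tau7 -0.47 dq7 0.0059
0.9 14.18 Mz -0.08 F [-0.1  1.4  3.6] yaw -60.92 tau7 -0.47 dq7 0.006
1.0 14.43 Mz -0.103 F [0.9 0.7 1.8] yaw -66.65 tau7 -0.47 dq7 0.0059
1.05 14.68 Mz -0.03 F [0.3 1.1 3.5] yaw -69.61 tau7 -0.172 dq7 0.0044
1.1 14.93 Mz -0.066 F [0.1 0.7 3. ] yaw -72.54 tau7 -0.191 dq7 0.0033
1.15 15.18 Mz -0.007 F [0.8 1.4 4. ] yaw -75.43 tau7 -0.198 dq7 0.0029
1.2 15.43 Mz -0.027 F [-1.4  1.4  3.4] yaw -78.3 tau7 -0.202 dq7 0.0027
1.25 15.68 Mz 1.098 F [-1.3  0.   4.3] yaw -81.04 tau7 -1.317 dq7 0.0037
stop
```

```bash
python3 - <<'E'
from h import *
ctrl.pause(.3);rep("seated")
q0=np.array(get_state()["qpos"])
q0[6]-=.0037
for k in range(1,7):
    q=q0.copy();q[6]+=.01*k;ctrl.set_joints(q)
    M=[]
    for _ in range(3): ctrl.pause(.03);M.append(get_state()["wrist_torque"][2])
    s=get_state();print(k,round(s["time"],2),"Mz",np.round(np.mean(M),3),"yaw",round(yaw(),2),"q7",round(s["qpos"][6],4))
E
```

```text
seated 15.98 tcp [ 0.5557 -0.0595  0.0932] F [0.2 1.  4.1] M [0.145 0.081 1.21 ] w 0.0094 yaw -81.2 q7 -1.344
1 16.33 Mz 1.037 yaw -80.88 q7 -1.3377
2 16.68 Mz 0.752 yaw -80.32 q7 -1.3279
3 17.03 Mz 0.336 yaw -79.77 q7 -1.3181
4 17.38 Mz 0.041 yaw -79.18 q7 -1.308
5 17.73 Mz 0.054 yaw -78.59 q7 -1.2978
6 18.08 Mz 0.062 yaw -78.01 q7 -1.2878
```

The seat engages at tool yaw about −79.2°, which matches the machine's own yaw. I'll back off to about +10.7°.

```bash
python3 - <<'E'
from h import *
q0=np.array(get_state()["qpos"])
tot=np.radians(10.7-yaw())
for f in (.25,.5,.75,1):
    q=q0.copy();q[6]+=tot*f;ctrl.set_joints(q);rep(f)
ctrl.pause(.3)
e=np.radians(10.75-yaw());q[6]+=e;ctrl.set_joints(q);ctrl.pause(.3);rep("final")
im,P=cloud("wrist");cv2.imwrite("pics/w3.png",im)
im,P=cloud("top");cv2.imwrite("pics/t3.png",im)
for t in ["jar","paper_cup","pastry_box","portion_knob"]:
    r=models.masks_of("top",t)
    if r: m=r[0]["mask"];print(t,round(r[0]["p"],2),m.sum(),np.nanmean(P[m],0))
m=np.hypot(P[...,0]-KN[0],P[...,1]-KN[1])<.03
print(bar(P,m,.108,.124))
im,P=cloud("side");cv2.imwrite("pics/s3.png",im)
E
```

```text
0.25 18.54 tcp [ 0.5557 -0.0596  0.0932] F [-0.3  1.3  2.8] M [0.378 0.083 0.064] w 0.0093 yaw -56.1 q7 -0.905
0.5 19.0 tcp [ 0.5557 -0.0596  0.0932] F [-0.7  1.1  2.2] M [0.324 0.107 0.103] w 0.009 yaw -34.0 q7 -0.519
0.75 19.46 tcp [ 0.5558 -0.0596  0.0932] F [0.5 1.5 3.2] M [ 0.242  0.017 -0.01 ] w 0.009 yaw -11.8 q7 -0.133
1 19.92 tcp [ 0.5558 -0.0596  0.0932] F [-0.2  0.6  2.7] M [0.229 0.075 0.067] w 0.0091 yaw 10.3 q7 0.254
final 20.77 tcp [ 0.5558 -0.0596  0.0932] F [ 1.6 -0.9  2.2] M [ 0.045 -0.072 -0.072] w 0.0096 yaw 10.8 q7 0.263
jar 0.88 556 [ 0.66330974 -0.1811716   0.10996037]
paper_cup 0.93 1091 [ 0.53030587 -0.23914567  0.04124338]
pastry_box 0.91 4241 [0.72523519 0.07338577 0.05726629]
portion_knob 0.6 417 [0.52962069 0.06516784 0.09783509]
(152, (530.7206420898438, 67.35601043701172), (14.148520469665527, 44.115806579589844), 40.831966400146484, array([0.53065797, 0.06654774]), np.float64(130.09827717337328))
```

View pics/w3.png

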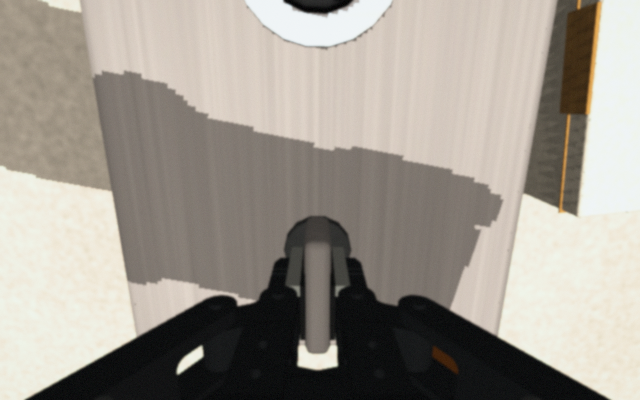

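View pics/t3.png

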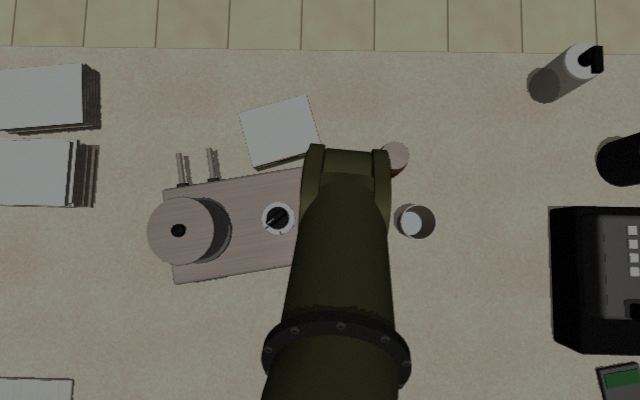

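View pics/s3.png

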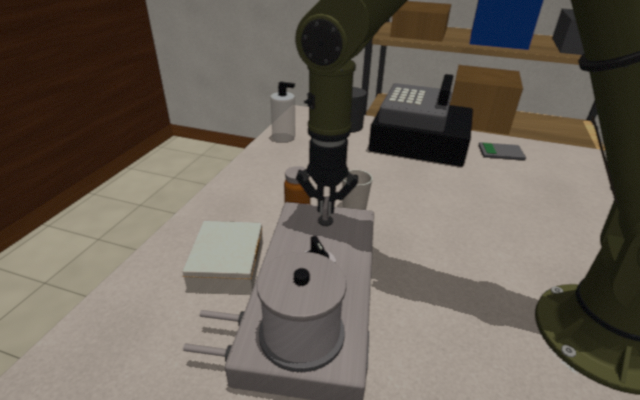

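The wrist view shows the paddle held squarely between the pads at about (318,285), parallel to the machine's long sides, which is a quarter turn from the seat. The top view shows the knob in its second notch at (278,218), with the jar (395,157), cup (415,221) and box (280,132) unmoved. I'm handing the job in.

```bash
python3 - <<'E'
from h import *
from station import ticket
rep("pre");ticket.close_job();rep("post")
E
```

```text
pre 21.12 tcp [ 0.5558 -0.0596  0.0932] F [ 0.4 -1.1  1.6] M [-0.031 -0.134 -0.092] w 0.0089 yaw 10.9 q7 0.263
the job is handed in; nothing more can be done
the job is handed in; nothing more can be done
```

The job is done and handed in at about 21 s, with the gripper still closed on the thumbscrew paddle.

- **Knob:** I turned it clockwise into its second notch and let go. Afterwards the wrist camera measured a 60.8° turn from the start. The last top view still had it at about 60°.
- **Thumbscrew:** I turned it clockwise about 70° to its hard stop, where the torque jumped to about 1.1–1.2 N m. The stop engaged at a tool yaw of about −79.2°, close to the −79.3° I expected from the machine's own yaw. I then backed it off to about +10.8°, a quarter turn of 90°, and kept hold of it. At the last check the fingers were 9 mm apart on the 10 mm paddle, and the outside force on the tool was about 2 N.
- **Bystanders:** The jar, cup and box look unmoved in the top view. The jar's measured centre shifted about 10 mm, which I put down to the arm partly hiding it, since its visible area nearly halved. The cup and box came out within about 3 mm of where they started.

The highest force I read at the wrist was about 5 N. The wrist torque while turning was too noisy to confirm the thumbscrew's 0.06 N m drag. I confirmed the quarter turn from the tool yaw and by eye in the wrist picture, not by measuring the paddle itself.

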